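Set the tension ratchet on the bench pump

TASK

One of the two low bench pumps has a straight bar handle on its tension knob (the other has a round cap). Turn that bar knob clockwise, seen from above, just past the big round-headed post, then let it go, so that the sprung pawl catches the ratchet wheel and the knob's black pointer stays at the big post. The ratchet does not let it turn back, so do not go on to the next pin.

Things in the scene. Friction and masses are not known exactly. Their poses are not given: they have to be found in the camera images.
- knob_grip (a point): Centre of the bar to turn (black plastic, 50 long, 12 wide, 28 mm high), on its vertical turning axis, 120 mm above the table, 50 above the flat top of the pump (white-blue box 170 x 160 x 70 mm). Under the bar: a 12 mm stem, 22 mm high, on a 68 mm toothed wheel. x axis along the bar, the way the pointer points; z up. Turns clockwise against 0.1 to 0.25 N m; let go, it springs back onto the pawl.
- pointer_tip (a point): Tip of the flat black arrow under the bar, in line with it and turning with it: 50 mm from the turning axis, 81 mm above the table. The pawl catches every 30 degrees; the knob starts caught one or two steps short of the big post. Release it 3 to 22 degrees past the post (best 12): it springs back to the post. Short of the post it falls back a step; 30 past, the next step has caught for good.
- big_post_foot (a point): Foot of the fixed steel post that marks the wanted step: 65 mm from the knob's axis, 70 mm above the table (on the pump's top); 22 mm thick, round head, 23 mm high. Three thin pins (8 mm thick, 10 high) mark the other steps on the same circle, 30 degrees apart. Caught at the big post, the pointer aims straight at it, its tip 15 mm from this point in plan.
- pawl (a joint): Sprung steel pawl beside the toothed wheel, rad: about 0 when it lies fully behind a tooth (caught), rising along each tooth to about 0.2 at its tip, where it clicks down again. It works by itself; leave it alone.

How it is judged (in metres and radians):
At the end, for the whole second after the job is handed in: The knob has been let go and rests with its pointer at the big post: the pointer's tip is within 21 mm of the centre of the post's foot in plan (about 15 degrees either way), and the pawl lies still behind a tooth (its joint below 0.06 rad) (horizontal distance between pointer_tip and big_post_foot below 0.021 m and value of joint pawl below 0.06 rad and velocity of joint pawl below 0.2 rad/s); the robot touches nothing.
It also fails if it takes over 32 s, if anything falls off the work surface, if the arm or the gripper's body presses on something with over 40 N, if the wrist force passes 120 N, or if a joint passes its speed limit or range.

ROBOT

A 6-joint arm with a two-finger parallel gripper is mounted at the origin on the work surface. World frame = base frame: x ahead of the robot, y to its left, z up, the work surface at z = 0. Lengths are in mm, angles in degrees, forces in N, time in s.
With the tool pointing down it reaches from about 300 to 750 mm from the base axis. Payload 8.5 kg.
Tool frame: the origin (TCP) lies midway between the tips of the shut fingers; the grasp point (between the pads) lies 19 mm behind it; z points along the fingers, y is the line along which they close (so a half turn about z gives the same grasp; the last joint's range is limited). The gripper opens to 85 mm and grips with 20 to 120 N. Pads are 22 mm wide; open, the fingers measure 114 mm over their backs; the gripper's body (76 mm by 85 mm) begins 54 mm behind the grasp point. The pads swing forward as they close: fully open they stand 13 mm farther back than shut.
Start: joints at [61.576, 21.807, 74.336, -0, 83.858, -12.336], TCP at [152.41, 528.443, 231.322] pointing down, gripper open.
Joint ranges: [-178.18, 178.18], [-50.72, 133.34], [12.68, 142.11], [-81.47, 261.47], [9.98, 163.14], [-165.26, 165.26]. Speed limits (degrees/s): [136.94, 136.94, 180, 180, 180, 180].

INTERFACE

Orientations are given as [roll, pitch, yaw] about the fixed x, y, z axes, in that order (R = Rz(yaw) Ry(pitch) Rx(roll)).
In Python, from bench import monitor, vision, manip, models gives the robot as it stands.
- The arm moves only by the tool move_arm, never from a script. Its argument "series" is text: rows parted by semicolons, each of 5 numbers parted by spaces: the shift along the tool's x, y, z in m, then the turn about the tool's z in rad, then the finger opening in m, from 0 to 0.0854. A call has 1 to 20 rows; each row shifts and turns the commanded pose from where the row before left it, along the tool's axes as they then stand; what a row does not reach is not made up. A row lasts 1/12 s, in which the tool goes at most 41.7 mm and 7.16 degrees, less where a joint would pass 70% of its speed; a pose out of reach is approached as far as the arm can. A call is refused whole if a number of a shift passes 0.0417 or a number of a turn 0.125, either way. A call with a gripper value outside its range is refused whole. The fingers move at their own pace and stop on an object; "squeeze" is the grip in N (left out, the last holds). Time passes only in rows, so rows that do not move let the fingers close. It gives the time, the measured TCP pose, the force, the opening and the grip force at its end, in the units of the state.
- monitor.read_state(): the state, without advancing time (a new reading comes with each control period).
- vision.grab_frame(name): name is "side" or "top" or "wrist"; returns a dict with "pixels" (480x640x3 uint8, red, green, blue), "range_z" (480x640 float32, mm along the optical axis (not along the pixel's ray), 0 where there is no reading), "fx", "fy", "cx", "cy" (pixels), "dist_coeffs" ([k1, k2, p1, p2, k3] as OpenCV has them; the pictures are not rectified), "camera_from_world" (4x4, takes a point from world to camera coordinates). Camera axes: x right, y down, z forward; pixel columns grow to the right and rows downward; lengths in mm; the calibration is good to about 2 mm. A picture is of the moment at which its call begins.
- manip.close_job(): hands the job in; it is judged then, once.
Trained networks look in a picture, given as the dict that the camera call returned (one of the last four; its "shot" number tells which), for a name from the list of things; names that differ only in an ending like _2 or _b are one class to them, and where a whole thing is asked for, a point or a joint stands for the part that bears it (a point fixed in the world has none). Each returns a list of dicts, best first, with "score" (0 to 1); they miss things now and then, are a little off and sometimes report something else, mostly with a low value. They report only what shows in the picture. A call takes as long as a camera call.
- models.find_in(picture, thing): "xyz" ([x, y, z] in mm, in world coordinates, good to about 4 mm: the middle of the surface that is visible of it).
- models.silhouettes(picture, thing): "mask" (480x640 bool, what is visible of it).
- models.spot_point(picture, thing): "xyz" ([x, y, z] in mm, in world coordinates, good to about 4 mm: a listed point, or the origin of a listed thing).
The state is a dict: "time": time; "joint_positions": joint angles; "joint_vel": joint speeds; "effort": joint torques, N m; "tool_pos": TCP position; "tool_rot": TCP orientation; "contact_force": force on the tool from outside, world axes, zero at the start; "wrist_torque": the same for the moment, N m; "gripper_width": finger opening in mm; "gripper_force": force on a finger pad.
Only numpy, scipy, OpenCV 4.12 (cv2) and the standard library are available. Lean on these libraries where they do the work, as an engineer would, in place of code of your own. Each camera call takes 0.05 s, during which the arm holds its last target. There are 200 camera calls.

## Working session

There is one attempt and no reset: what is moved stays moved. The work goes in short steps, Python scripts to look and compute and a tool call to move; the robot and the scene stay as the last step left them, time stands still between calls to the robot, and variables do not carry over. Pictures are saved under pics/ and viewed, at most 10 in all, crops included, and the job is handed in when it is done.

Besides the shell and the picture viewer there is one more tool, called after "Call:" as name(argument=value, ...) on one line, values as JSON. move_arm: Moves the arm, as the interface text tells. Its arguments: {"type":"object","properties":{"series":{"type":"string"},"squeeze":{"type":"number"}},"required":["series"]}

```bash
mkdir -p pics; cat > h.py <<'E'
from bench import monitor, vision, manip, models
import cv2, numpy as np
def look(cam, things=('knob_grip','pointer_tip','big_post_foot')):
    p=vision.grab_frame(cam)
    for t in things:
        for d in models.spot_point(p,t)[:3]: print(cam,t,np.round(d['xyz'],1),round(d['score'],2))
    return p
def save(p,name,crop=None):
    im=p['pixels'][:,:,::-1]
    if crop: 
        x0,y0,x1,y1=crop; im=cv2.resize(im[y0:y1,x0:x1],(800,600))
    cv2.imwrite('pics/'+name+'.png',im)
def pix(p,X):
    T=np.array(p['camera_from_world']);K=np.array([[p['fx'],0,p['cx']],[0,p['fy'],p['cy']],[0,0,1.]])
    r,_=cv2.Rodrigues(T[:3,:3]);return cv2.projectPoints(np.array([X],float),r,T[:3,3],K,np.array(p['dist_coeffs'],float))[0].ravel()
E
python3 - <<'E'
from h import *
for c in('top','side','wrist'):
    p=look(c); save(p,c+'0')
s=monitor.read_state(); print(s['time'],s['tool_pos'],s['tool_rot'])
E
```

```text
top knob_grip [ 542.8 -222.4  117.2] 0.57
top big_post_foot [ 603.7 -233.8   67.9] 0.45
side knob_grip [ 540.4 -219.   119.3] 0.84
side pointer_tip [ 566.5 -182.5   81.4] 0.63
0.6 [152.41416193 528.43313759 231.33931529] [1.79999259e+02 5.06180888e-04 1.63911260e+02]
```

View pics/top0.png

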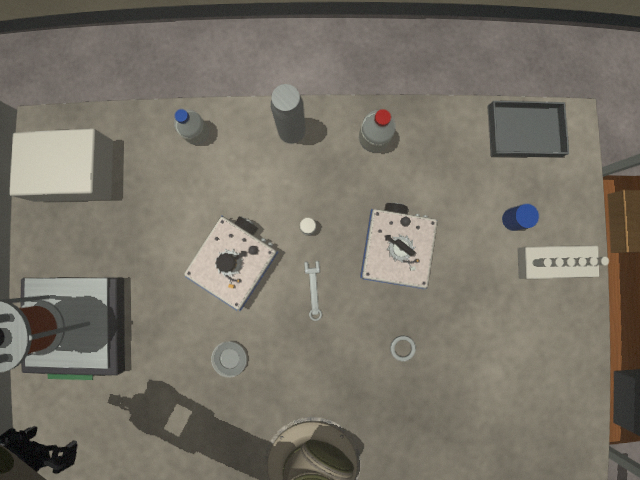

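View pics/wrist0.png

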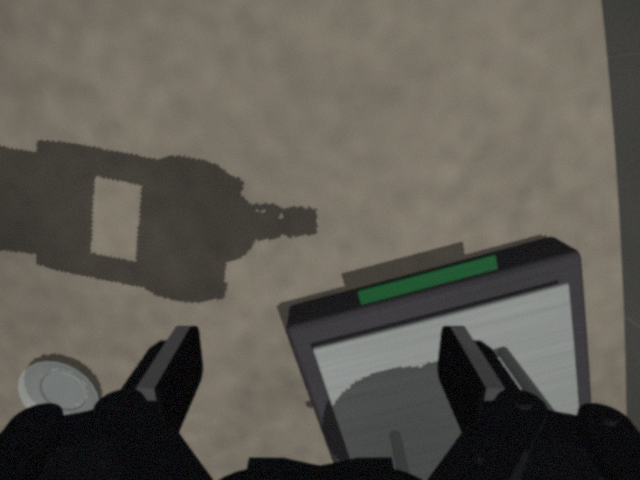

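The top view shows the bar-knob pump at about (400,247) px, with its bar running up-left to down-right. The round-cap pump is at (230,262). The wrist view shows the fingers at the bottom of the frame and no pump yet.

```bash
python3 - <<'E'
from h import *
from scipy.spatial.transform import Rotation as R
p=vision.grab_frame('wrist'); s=monitor.read_state()
C=np.linalg.inv(p['camera_from_world']); Rt=R.from_euler('xyz',s['tool_rot'],degrees=True).as_matrix()
print('cam in tool',Rt.T@(C[:3,3]-s['tool_pos'])); print(np.round(Rt.T@C[:3,:3],3)); print(p['fx'],p['cx'],p['cy'])
d=np.array([541-0,-221,250])-s['tool_pos']; print('tool shift',Rt.T@d)
q=vision.grab_frame('top'); u,v=pix(q,[541,-221,120]); print(u,v)
save(q,'topc',(int(u)-48,int(v)-36,int(u)+48,int(v)+36))
E
```

```text
cam in tool [  80.71961507   -1.83731315 -142.40391919]
[[ 0.    -0.948 -0.318]
 [ 1.     0.    -0.   ]
 [ 0.    -0.318  0.948]]
417.7230873392729 319.8159656387186 246.14071770490472
tool shift [-581.04984939 -612.40328017  -18.66109541]
403.8394598327103 247.2666904497637
```

View pics/topc.png

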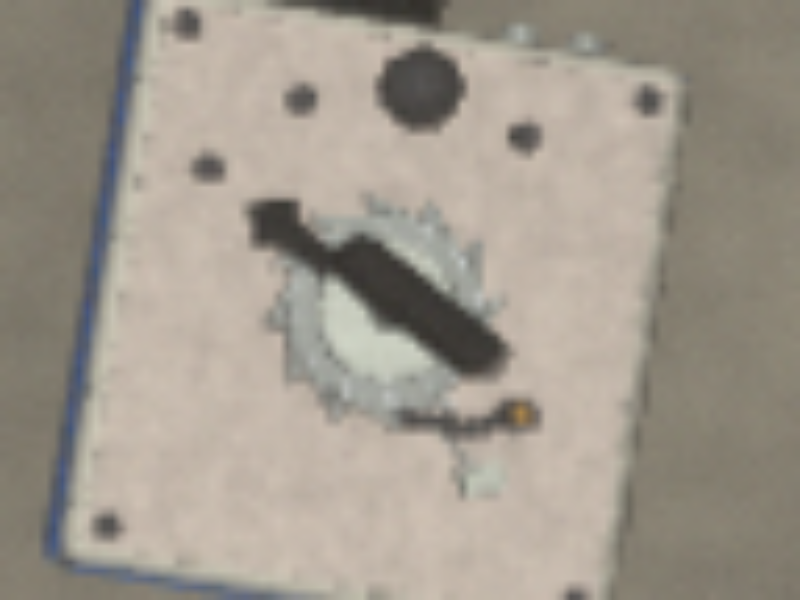

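The crop shows the pointer tip at (265,220), aimed at the first pin (208,167). The next pin is at (301,98), the big post at (420,88) and one more pin at (524,136). That puts the pointer two steps short of the post.

Call:
move_arm(series="-0.0262 -0.0276 -0.001 0 0.0854;-0.0262 -0.0276 -0.001 0 0.0854;-0.0262 -0.0276 -0.001 0 0.0854;-0.0262 -0.0276 -0.001 0 0.0854;-0.0262 -0.0276 -0.001 0 0.0854;-0.0262 -0.0276 -0.001 0 0.0854;-0.0262 -0.0276 -0.001 0 0.0854;-0.0262 -0.0276 -0.001 0 0.0854;-0.0262 -0.0276 -0.001 0 0.0854;-0.0262 -0.0276 -0.001 0 0.0854;-0.0262 -0.0276 -0.001 0 0.0854;-0.0262 -0.0276 -0.001 0 0.0854;-0.0262 -0.0276 -0.001 0 0.0854;-0.0262 -0.0276 -0.001 0 0.0854;-0.0262 -0.0276 -0.001 0 0.0854;-0.0262 -0.0276 -0.001 0 0.0854;-0.0262 -0.0276 -0.001 0 0.0854;-0.0262 -0.0276 -0.001 0 0.0854;-0.0262 -0.0276 -0.001 0 0.0854;-0.0262 -0.0276 -0.001 0 0.0854", squeeze=70)

```text
time: 2.37
tool_pos: [503.4, -149.1, 251.4]
tool_rot: [180.0, 0.0, 163.9]
contact_force: [1.0, 0.6, 0.5]
gripper_width: 85.7
gripper_force: 0.0
```

Call:
move_arm(series="-0.028 -0.03 0 0 0.0854;-0.028 -0.03 0 0 0.0854;0 0 0 0.118 0.0854;0 0 0 0.118 0.0854;0 0 0 0.118 0.0854;0 0 0 0.118 0.0854;0 0 0 0.118 0.0854;0 0 0 0.118 0.0854;0 0 0 0.118 0.0854;0 0 0 0.118 0.0854;0 0 0 0.118 0.0854;0 0 0 0.118 0.0854;0 0 0 0.118 0.0854;0 0 0 0.118 0.0854;0 0 0 0.118 0.0854;0 0 0 0.118 0.0854;0 0 0 0.118 0.0854;0 0 0 0.118 0.0854;0 0 0 0 0.0854;0 0 0 0 0.0854")

```text
time: 4.03
tool_pos: [540.1, -220.3, 251.3]
tool_rot: [-180.0, 0.0, 55.9]
contact_force: [-0.2, 0.3, -0.3]
gripper_width: 85.3
gripper_force: 0.0
```

```bash
python3 - <<'E'
from h import *
p=look('wrist'); save(p,'w1'); look('side')
m=models.silhouettes(p,'knob_grip')
for d in m[:2]: print(d['score'],d['mask'].sum(),cv2.minAreaRect(np.argwhere(d['mask'])[:,::-1].astype(np.float32)))
s=monitor.read_state(); print(s['time'],s['tool_pos'],s['tool_rot'],s['contact_force'],s['joint_positions'])
E
```

```text
wrist knob_grip [ 540.2 -218.2  119.5] 0.98
wrist pointer_tip [ 575.7 -183.1   76.1] 0.73
wrist pointer_tip [ 601.4 -229.6   70.1] 0.26
wrist big_post_foot [ 605.1 -230.6   74.2] 0.9
side knob_grip [ 538.5 -220.7  120. ] 0.83
side pointer_tip [ 568.4 -181.5   79.4] 0.73
side big_post_foot [ 609.1 -229.9   68.9] 0.7
0.56 5348 ((321.5016174316406, 213.96006774902344), (85.74591064453125, 90.21125793457031), 47.290611267089844)
4.4833 [ 540.08397959 -220.31096933  251.29927315] [-1.79996521e+02 -8.77371291e-05  5.57655512e+01] [ 0.35565918 -0.2125583   0.58576703] [-3.38129518e+01  2.44960338e+01  6.66599733e+01  1.13347302e-04
  8.88474706e+01  4.21494742e-01]
```

View pics/w1.png

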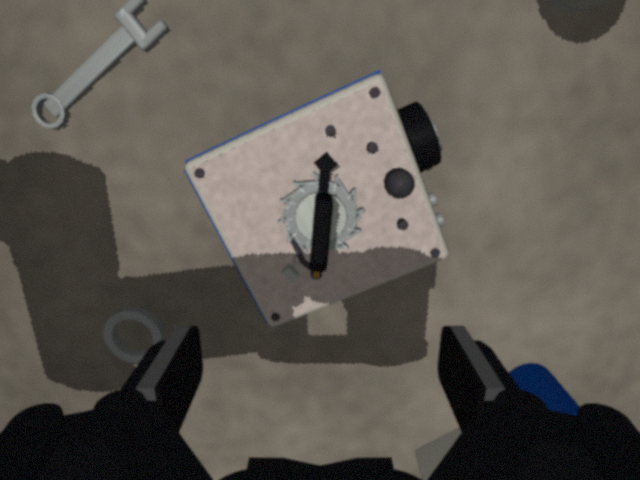

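The wrist view shows the bar from (324,194) to (318,270), the arrow tip at (326,153), the big post head at (399,183), and pins at (330,131), (372,147) and (402,224). Next I'll turn these pixels into world positions.

```bash
cat >> h.py <<'E'
def ray(p,uv,z):
    K=np.array([[p['fx'],0,p['cx']],[0,p['fy'],p['cy']],[0,0,1.]])
    n=cv2.undistortPoints(np.array([[uv]],float),K,np.array(p['dist_coeffs'],float)).ravel()
    C=np.linalg.inv(p['camera_from_world']); d=C[:3,:3]@[n[0],n[1],1]; o=C[:3,3]
    return (o+d*(z-o[2])/d[2])[:2]
E
python3 - <<'E'
from h import *
p=vision.grab_frame('wrist')
u0,v0=270,100; im=p['pixels'][v0:280,u0:430].astype(int).max(2)
m=(im<40).astype(np.uint8)
n,l,st,c=cv2.connectedComponentsWithStats(m)
for i in range(1,n):
    if st[i,4]>30: print(st[i],c[i]+[u0,v0])
save(p,'w2',(270,120,430,280-40))
cv2.imwrite('pics/w2.png',cv2.resize(p['pixels'][120:280,260:460,::-1],(800,640))[:600])
for n,uv,z in(('b1',(324,194),134),('b2',(318,270),134),('tip',(326,153),81),('post',(399,183),88),('p1',(330,131),80),('p2',(372,147),80),('p4',(402,224),80)): print(n,ray(p,uv,z))
E
```

```text
[ 128    3   32   68 1316] [417.32598784 132.42857143]
[  29   54   37  120 1693] [321.20732428 219.89249852]
[116  70   9  17  41] [388.48780488 177.04878049]
b1 [ 559.30782851 -199.72619091]
b2 [ 527.17183828 -240.11246935]
tip [ 572.15647201 -184.32351797]
post [ 604.86655612 -231.90918026]
p1 [ 583.3620505  -172.93893208]
p2 [ 602.60200344 -199.81720454]
p4 [ 590.75020889 -262.88705663]
```

View pics/w2.png

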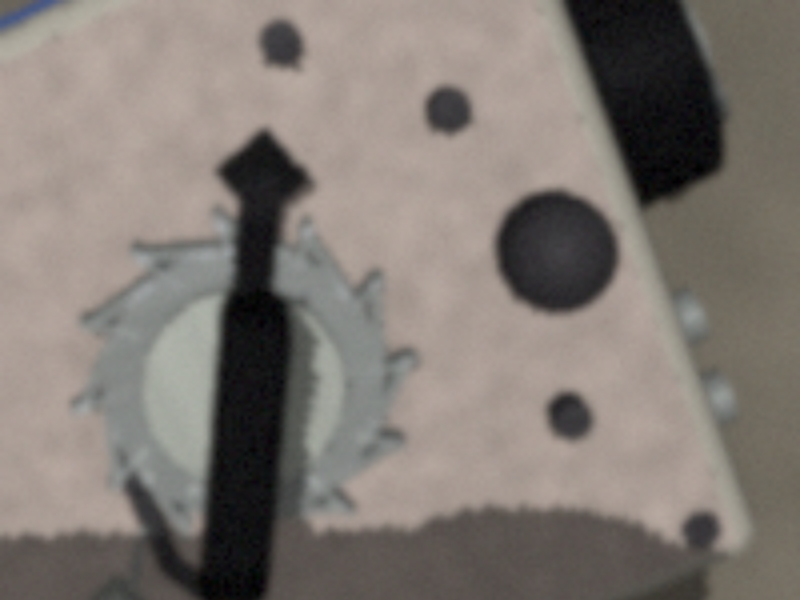

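Call:
move_arm(series="0.0005 0.001 0 0.11 0.05;0 0 0.015 0 0.05;0 0 0.02 0 0.05;0 0 0.02 0 0.05;0 0 0.02 0 0.05;0 0 0.02 0 0.05;0 0 0.02 0 0.05;0 0 0.015 0 0.05;0 0 0.01 0 0.05;0 0 0.008 0 0.05;0 0 0 0 0.05;0 0 0 0 0.05")

```text
time: 5.53
tool_pos: [541.4, -220.6, 103.7]
tool_rot: [180.0, -0.0, 49.4]
contact_force: [0.1, -0.6, -0.0]
gripper_width: 49.9
gripper_force: 0.0
```

Call:
move_arm(series="0 0 0 0 0.025;0 0 0 0 0.025;0 0 0 0 0.025;0 0 0 0 0.018;0 0 0 0 0.012;0 0 0 0 0.006;0 0 0 0 0;0 0 0 0 0;0 0 0 0 0;0 0 0 0 0;0 0 0 0 0", squeeze=50)

```text
time: 6.45
tool_pos: [540.9, -220.1, 103.8]
tool_rot: [-180.0, 0.0, 49.4]
contact_force: [-3.2, 2.5, 6.2]
gripper_width: 11.3
gripper_force: 49.1
```

```bash
python3 - <<'E'
from h import *
s=monitor.read_state(); print({k:np.round(s[k],2) for k in s})
p=look('wrist'); save(p,'w3')
E
```

```text
{'time': np.float64(6.45), 'joint_positions': array([-33.75,  31.91,  79.67,   0.  ,  68.46,   6.8 ]), 'joint_vel': array([-0.03, -0.  , -0.06,  0.08,  0.01, -0.  ]), 'effort': array([ -0.78, -47.51, -20.18,  -0.08,  -1.08,   0.08]), 'tool_pos': array([ 540.93, -220.14,  103.76]), 'tool_rot': array([-179.96,    0.  ,   49.45]), 'contact_force': array([-3.19,  2.45,  6.24]), 'wrist_torque': array([0.51, 0.57, 0.08]), 'gripper_force': np.float64(49.13), 'gripper_width': np.float64(11.32)}
wrist knob_grip [ 540.9 -220.8  119.2] 0.9
wrist pointer_tip [ 575.4 -182.7   79.7] 0.78
wrist big_post_foot [ 604.6 -233.4   73.5] 0.63
```

View pics/w3.png

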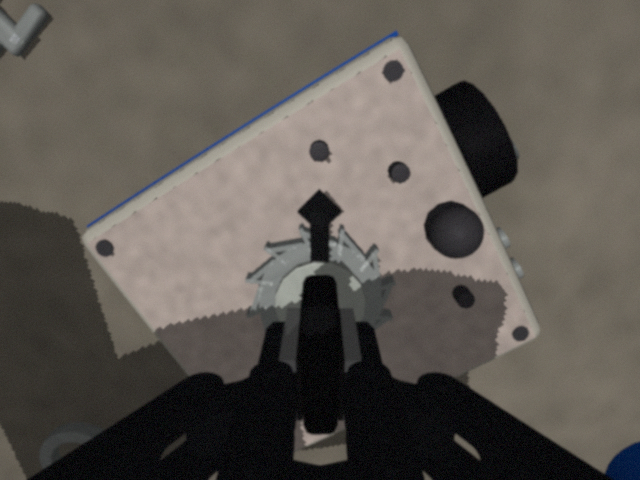

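The pads hold the bar squarely, and the arrow at (320,195) aims at the first pin (319,150). Next I'll turn it about 69° and check before the last few degrees.

Call:
move_arm(series="0 0 0 0.08 0;0 0 0 0.08 0;0 0 0 0.08 0;0 0 0 0.08 0;0 0 0 0.08 0;0 0 0 0.08 0;0 0 0 0.08 0;0 0 0 0.08 0;0 0 0 0.08 0;0 0 0 0.08 0;0 0 0 0.08 0;0 0 0 0.08 0;0 0 0 0.08 0;0 0 0 0.08 0;0 0 0 0.08 0;0 0 0 0 0;0 0 0 0 0")

```text
time: 8.07
tool_pos: [540.9, -220.0, 103.8]
tool_rot: [-180.0, 0.0, -19.3]
contact_force: [-3.2, 4.0, 6.4]
gripper_width: 11.5
gripper_force: 51.2
```

```bash
python3 - <<'E'
from h import *
s=monitor.read_state(); print({k:np.round(s[k],2) for k in s})
p=look('wrist'); save(p,'w4')
E
```

```text
{'time': np.float64(8.07), 'joint_positions': array([-3.375e+01,  3.190e+01,  7.967e+01,  1.000e-02,  6.846e+01,
        7.557e+01]), 'joint_vel': array([-0.09,  0.01,  0.07,  0.03, -0.03, -0.78]), 'effort': array([ -1.03, -47.37, -20.27,  -0.15,  -1.13,   0.26]), 'tool_pos': array([ 540.93, -220.04,  103.77]), 'tool_rot': array([-1.7998e+02,  4.0000e-02, -1.9320e+01]), 'contact_force': array([-3.2 ,  3.97,  6.44]), 'wrist_torque': array([0.57, 0.49, 0.11]), 'gripper_force': np.float64(51.17), 'gripper_width': np.float64(11.45)}
wrist knob_grip [ 538.  -219.5  119.2] 0.55
wrist pointer_tip [ 591.7 -235.2   79.6] 0.59
wrist big_post_foot [ 604.6 -231.3   72.1] 0.82
```

View pics/w4.png

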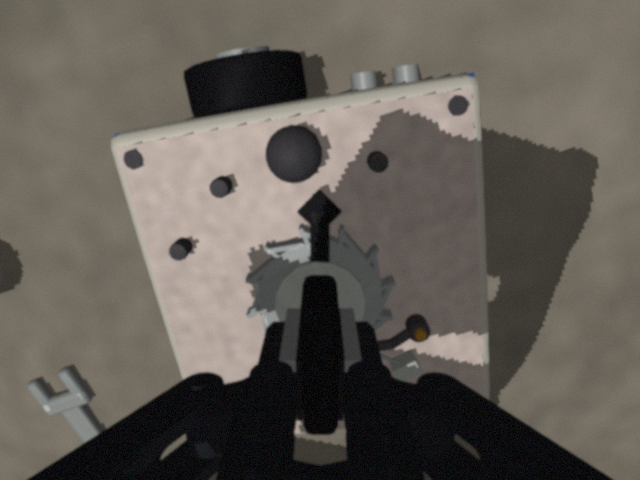

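The pointer (320,195) is already past the post (294,153), about 8.5° by yaw, and the bar hasn't slipped. I'll add 3.4°, release and lift.

Call:
move_arm(series="0 0 0 0.03 0;0 0 0 0.03 0;0 0 0 0 0;0 0 0 0 0;0 0 0 0 0.06;0 0 0 0 0.06;0 0 0 0 0.06;0 0 0 0 0.06;0 0 0 0 0.06;0 0 0 0 0.06;0 0 0 0 0.06;0 0 -0.008 0 0.06;0 0 -0.015 0 0.06;0 0 -0.02 0 0.06;0 0 -0.02 0 0.06;0 0 -0.02 0 0.06;0 0 -0.02 0 0.06;0 0 -0.02 0 0.06;0 0 -0.01 0 0.06;0 0 0 0 0.06")

```text
time: 9.93
tool_pos: [541.8, -220.8, 238.9]
tool_rot: [180.0, -0.3, -22.8]
contact_force: [-0.8, 0.5, -0.6]
gripper_width: 60.0
gripper_force: 0.0
```

```bash
python3 - <<'E'
from h import *
p=look('wrist'); save(p,'w5'); look('side')
E
```

```text
wrist knob_grip [ 537.6 -220.4  120. ] 0.89
wrist pointer_tip [ 590.7 -229.6   77.9] 0.97
wrist big_post_foot [ 602.9 -233.1   72.9] 0.85
side knob_grip [ 538.9 -220.1  120.4] 0.96
side pointer_tip [ 586.6 -225.9   82.2] 0.68
side big_post_foot [ 606.6 -230.8   68.1] 0.48
```

View pics/w5.png

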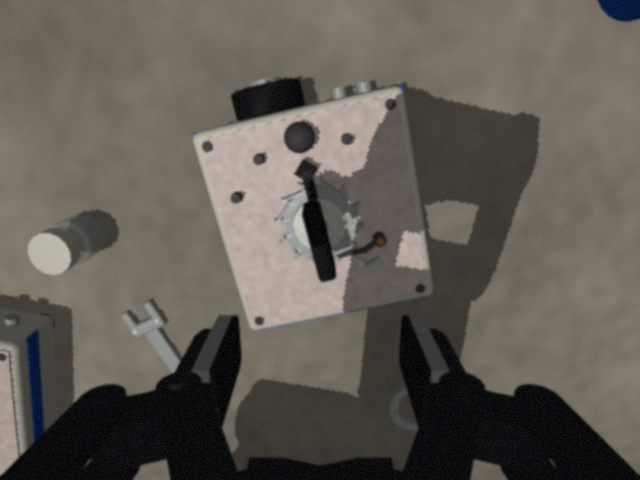

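The gripper is clear. The pointer tip (305,160) aims at the big post (300,136), so it has sprung back and caught there.

```bash
python3 -c "
from h import *
print(manip.close_job())"
```

```text
the job is handed in; nothing more can be done
None
```

The bar knob is turned two steps clockwise and let go. In the last pictures its pointer rests at the big post, with the gripper clear above it; I handed the job in at about 10 s, and no verdict came back.

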